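# Unclamp a finished bearing bracket from its wedge fixture and lay it on its back

## Robot

A 6-joint arm with a two-finger parallel gripper is mounted at the origin on a cart in front of the work surface, level with it; the furniture and walls round the work are solid. World frame = base frame: x ahead of the robot, y to its left, z up, the work surface at z = 0. Lengths are in m, angles in degrees, forces in N, time in s.
With the tool pointing down it reaches from about 0.4 to 0.825 m from the base axis. Payload 7 kg.
Tool frame: the origin (TCP) lies at the very end of the fingers, on their centre line; the grasp point (between the pads) lies 19 mm behind it (ctrl.grasp_offset is the distance from the TCP to the grasp point, in m); z points along the fingers, y is the line along which they close (so a half turn about z gives the same grasp; the last joint's range is limited). The gripper opens to 88 mm and grips with 3 to 60 N. Pads are 19 mm wide; open, the fingers measure 130 mm over their backs; the gripper's body (78 mm by 193 mm) begins 47 mm behind the grasp point.
Start: joints at [80.907, 20.546, 0.682, 0, -70.136, -16.507], TCP at [0.292, 0.609, 0.227] pointing down, gripper open.
Joint ranges: [-176.03, 176.03], [-82.01, 121.73], [-58.28, 71.71], [-173.87, 95.51], [-174.79, -0.11], [-173.66, 173.66]. Speed limits (degrees/s): [136.94, 136.94, 172.46, 180, 180, 180].

## Interface

Orientations are given as [roll, pitch, yaw] about the fixed x, y, z axes, in that order (R = Rz(yaw) Ry(pitch) Rx(roll)).
In Python, from plant import ctrl gives the robot as it stands. The module is installed in compiled form; this text tells all that it offers.
- The arm moves only by the tool jog_arm, never from a script. Its argument "plan" is a list that holds one entry, the list of rows, each a list of 7 numbers: the opening, from 0 (shut) to 1 (fully open), then the shift along the tool's x, y, z in m, then the turn, a rotation vector about the tool's x, y, z in degrees. A call has 1 to 20 rows; each row is the pose to reach, as a shift and turn from the pose commanded when the call began, along the tool's axes at that moment; what a row does not reach only later rows make up. A row lasts 1/8 s, in which the tool goes at most 62.5 mm and 10.7 degrees, less where a joint would pass 70% of its speed; a pose out of reach is approached as far as the arm can. A call with a gripper value outside its range is refused whole. The fingers move at their own pace and stop on an object; the grip force is fixed at half the most. Time passes only in rows, so rows that repeat a pose let the fingers close. It gives the time, the measured TCP pose, the force, the opening and the grip force at its end, in the units of the state.
- ctrl.get_obs(): the state, without advancing time (a new reading comes with each control period).
- ctrl.snapshot(name): name is "scene" or "top" or "wrist"; returns a dict with "image" (420x560x3 uint8, red, green, blue), "vertical_fov" (degrees; the focal length in pixels is half the picture's height over the tangent of half this angle, whatever the lens; pixels are square), "cx", "cy" (the principal point, pixels), "R" (3x3) and "t" (3): a world point X has camera coordinates R X + t; the wrist camera has in their place "T_tool_cam" (4x4, takes a point from camera to tool coordinates, whose origin is the TCP and whose axes are the flange's). Camera axes: x right, y down, z forward; pixel columns grow to the right and rows downward; lengths in m; the calibration is good to about 2 mm. A picture is of the moment at which its call begins: read the wrist's pose just before it. There is no depth.
- ctrl.close_job(): hands the job in; it is judged then, once.
The state is a dict: "clock": time; "joint_pos": joint angles; "qvel": joint speeds; "tau": joint torques, N m; "tool_pos": TCP position; "orientation": TCP orientation; "force": force on the tool from outside, world axes, zero at the start; "moment": the same for the moment, N m; "opening": finger opening in m; "gripper_force": force on a finger pad.
Only numpy, scipy, OpenCV 4.12 (cv2) and the standard library are available. Lean on these libraries where they do the work, as an engineer would, in place of code of your own. Each camera call takes 0.05 s, during which the arm holds its last target. There are 200 camera calls.

## Task

The bearing bracket standing in the wedge-clamp fixture is finished and has to come out. First press the black cap of the fixture's oiler right down and let it come up again; then work every wedge loose by rocking its head from side to side while drawing it back a little at a time (the fixture only stands on the bench: hauling straight drags it along, and it must stay within 2 cm of its place) and lay the wedges in the steel tray. When no wedge is left in a clamp, push the bracket over backwards, away from the clamps, so that it lies on its back on the rubber-topped board; leave the notebook, the white carton and the milled steel block alone.

Things in the scene. Friction and masses are not known exactly. Their poses are not given: they have to be found in the camera images.
- fixture_mid (a point): Top face (z = 0.015) of the fixture's loose steel plate, under the middle clamp's pivot; x level, from the clamps back over the casting to the board, y to its left, z up. Plate from x = -75 to +125 mm, y = -135 to +190 mm, about 4 kg with its load. Three clamps in a row at y = -80 (0), 0 (1), +80 mm (2), the casting behind them, and behind its foot a ledge 5 mm high.
- oiler_cap_top (a point): Middle of the top of the black cap (32 mm across) of the oiler, a round metal reservoir on the left end of the plate; about 118 mm above the bench, z up. Pressed straight down.
- oiler_cap (a joint): How far the oiler's cap is pressed down, m: 0 up, 0.009 fully down; sprung, 3 N at first to 7 N fully down; comes up by itself.
- clamp_0 (a point): Pad of clamp 0, at the plate's top face (z = 0.015), axes as fixture_mid. The pad is 2 mm high; the wedge lies on it, and the heel of a sprung dog presses on the blade right above this point with about 40 N. A wedge rocks most easily about the upright line through this point: 0.12 rad to each side with 2 mm of pull a swing does not drag the fixture. The dog is 50 mm high over the plate.
- clamp_1 (a point): Pad of clamp 1, like clamp_0.
- clamp_2 (a point): Pad of clamp 2, like clamp_0.
- dog_0 (a joint): Angle of the dog of clamp 0, rad: 0 clamped (toe 5 mm over the casting's foot), 0.42 open. It springs open by itself once the wedge is out; the toe is then clear of the foot.
- dog_1 (a joint): Angle of the dog of clamp 1, rad: 0 clamped (toe 5 mm over the casting's foot), 0.42 open. It springs open by itself once the wedge is out; the toe is then clear of the foot.
- dog_2 (a joint): Angle of the dog of clamp 2, rad: 0 clamped (toe 5 mm over the casting's foot), 0.42 open. It springs open by itself once the wedge is out; the toe is then clear of the foot.
- wedge_0_head (a point): Steel wedge (0.3 kg) of clamp 0. Centre of its head: 24 mm long (x), 26 wide (y), 44 high (z). Blade along +x, 22 mm wide, underside level with the head's, 25 mm thick at the head, 13 at the tip, 81 mm from the point. Clamped, it points along the fixture's x, head 63 mm in front (-x) of the clamp point, past the plate's edge; free when drawn back 20 mm, clear to lift at 40. Grip the head across its width.
- wedge_1_head (a point): Head of the wedge of clamp 1, same as wedge_0.
- wedge_2_head (a point): Head of the wedge of clamp 2, same as wedge_0.
- casting_mid (a point): Grey cast bearing bracket (0.95 kg) on its foot on the plate: centre of its body, 85 mm above the bench; x to the back, z up while it stands. Body 70 mm deep (x), 180 wide, top 70 mm above the point; the foot, 28 mm high, stands out 22 mm more in front. The flat back tips about its lower edge, held by the ledge, and falls by itself beyond some 30 degrees.
- board_top (a point): Centre of the top of the rubber-topped plywood board (150 mm along x, 230 mm along y, top 20 mm above the bench) behind the fixture, axes as the fixture's. A bracket tipped straight back lies with its centre about 30 mm in front of this point.
- tray_in (a point): Centre of the inner floor (3 mm above the bench) of the low steel tray: inside 144 mm along x and 204 mm along y, walls 24 mm high over all, 3 mm thick. It stands left or right of the fixture; loose, 0.6 kg.
- notebook: Blue notebook, 147 x 102 x 14 mm, lying on the bench; origin under its centre. Bystander.
- carton: Small white carton, 61 x 85 x 45 mm, standing on the bench; origin under its centre. Bystander.
- block: Milled steel block with bores, 45 x 60 x 32 mm, standing on the bench to the right; origin under its centre. Bystander.

How it is judged:
By the outcome, as a careful person would: the job done as asked, in the order asked, and still so for the second after the job is handed in, with the robot touching nothing.
Of wedge_0, wedge_1, wedge_2 only 2 to 3 are there at a start; the rules pass over those that are not, and their reading is None.
At some moment in a run one of tray may be knocked a few centimetres aside while the robot is not near it.
Once in a run the grip may slacken for a moment while it holds something.
It also fails if it takes over 210 s, if anything falls off the work surface, if the arm or the gripper's body presses on something with over 40 N, if the wrist force passes 120 N, or if a joint passes its speed limit or range.

## Working session

There is one attempt and no reset: what is moved stays moved. The work goes in short steps, Python scripts to look and compute and a tool call to move; the robot and the scene stay as the last step left them, time stands still between calls to the robot, and variables do not carry over. Pictures are saved under pics/ and viewed, at most 14 in all, crops included, and the job is handed in when it is done.

Besides the shell and the picture viewer there is one more tool, called after "Call:" as a command line: name --argument value ..., lists and objects as JSON in quotes. jog_arm: Moves the arm, as the interface text tells. Its arguments: {"type":"object","properties":{"plan":{"type":"array","items":{"type":"array","items":{"type":"array","items":{"type":"number"}}}}},"required":["plan"]}

```bash
mkdir -p pics; cat > h.py <<'E'
import numpy as np, cv2
from scipy.spatial.transform import Rotation as Ro
from plant import ctrl
def snap(n,f):
    o=ctrl.get_obs(); s=ctrl.snapshot(n); cv2.imwrite('pics/'+f,s['image'][:,:,::-1])
    if 'T_tool_cam' in s:
        T=np.eye(4);T[:3,:3]=Ro.from_euler('xyz',o['orientation'],degrees=True).as_matrix();T[:3,3]=o['tool_pos']
        M=np.linalg.inv(T@np.array(s['T_tool_cam'])); s['R'],s['t']=M[:3,:3],M[:3,3]
    R,t=np.array(s['R']),np.array(s['t']); f=210/np.tan(np.radians(s['vertical_fov']/2))
    return dict(im=s['image'],R=R,t=t,f=f,cx=s['cx'],cy=s['cy'])
def ray(s,u,v,z):
    d=s['R'].T@np.array([(u-s['cx'])/s['f'],(v-s['cy'])/s['f'],1]); c=-s['R'].T@s['t']
    return c+d*(z-c[2])/d[2]
def pix(s,X):
    p=s['R']@np.array(X)+s['t']; return s['f']*p[0]/p[2]+s['cx'],s['f']*p[1]/p[2]+s['cy']
def st():
    o=ctrl.get_obs()
    for k in ('clock','joint_pos','tool_pos','orientation','force','opening','gripper_force'): print(k,np.round(o[k],4))
E
python3 - <<'E'
from h import *
import pickle
st()
d={}
for n in ('scene','top','wrist'):
    d[n]=snap(n,n+'0.png'); s=d[n]; print(n,np.round(-s['R'].T@s['t'],3),s['f'])
pickle.dump(d,open('s0.pkl','wb'))
E
```

```text
clock 0.0
joint_pos [ 8.09066e+01  2.05918e+01  6.35000e-01 -2.04000e-02 -7.01356e+01
 -1.65068e+01]
tool_pos [0.2915 0.6083 0.2256]
orientation [ 1.799059e+02 -7.900000e-03 -2.560710e+01]
force [-0.185  -0.1554  0.1837]
opening 0.0877
gripper_force 0.0
scene [-0.413 -1.092  0.782] 546.5421677679815
top [0.551 0.046 1.41 ] 501.1600756713903
wrist [0.364 0.573 0.384] 327.6802248499852
```

View pics/top0.png

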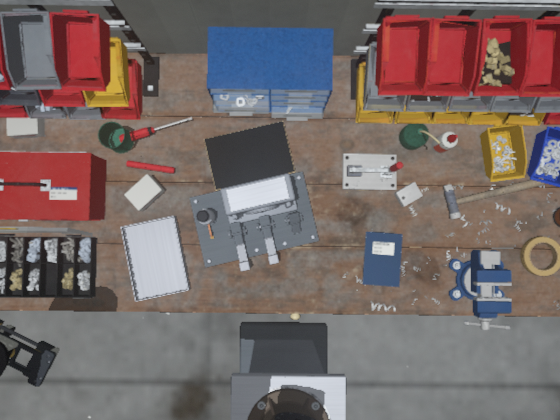

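View pics/scene0.png

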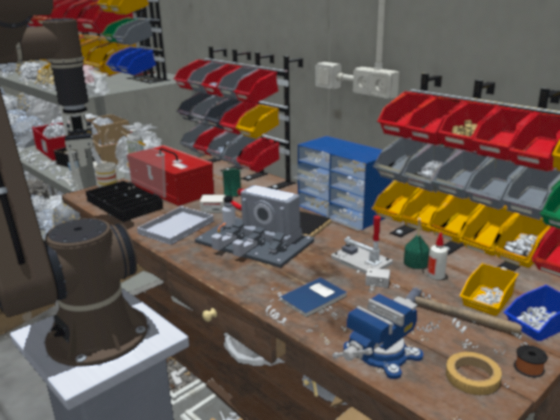

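```bash
python3 - <<'E'
from h import *
im=cv2.imread('pics/top0.png')[110:310,110:340]
cv2.imwrite('pics/c1.png',cv2.resize(im,None,fx=3,fy=3,interpolation=cv2.INTER_CUBIC))
E
```

```text
(no output)
```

View pics/c1.png

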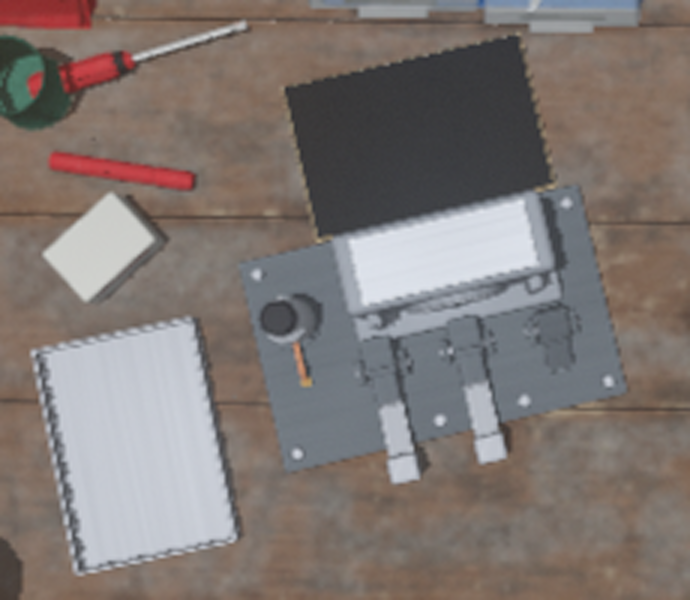

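```bash
python3 - <<'E'
from h import *
import pickle
s=pickle.load(open('s0.pkl','rb'))['top']
P=lambda u,v,z: ray(s,u/3+110-.33,v/3+110-.33,z)
c=np.array([P(*p,.015)[:2] for p in((241,265),(578,186),(626,388),(289,471))])
m=np.array([[125,190],[125,-135],[-75,-135],[-75,190]])/1e3
mc,cc=m.mean(0),c.mean(0)
z=((c-cc)@[1,1j]*np.conj((m-mc)@[1,1j])).sum(); a=np.angle(z)
R=np.array([[np.cos(a),-np.sin(a)],[np.sin(a),np.cos(a)]]); o=cc-R@mc
print('fix yaw',np.degrees(a),'mid',o,'res',np.round(c-(m@R.T+o),4).tolist())
for n,p in dict(cl2=(0,.08),cl1=(0,0),h2=(-.063,.08),h1=(-.063,0)).items(): print(n,np.round(R@p+o,4))
print('cap',P(279,318,.118).round(4),'h2',P(404,469,.061).round(4),'h1',P(490,447,.061).round(4))
t=np.array([P(*p,.024) for p in((33,352),(193,319),(238,540),(77,573))]);print(t.round(3).tolist(),t.mean(0))
ca=np.array([P(*p,.155) for p in((345,240),(534,195),(552,262),(360,311))]);print('cast',ca.round(3).tolist(),ca.mean(0), R@[.0,0])
bd=np.array([P(*p,.02) for p in((287,88),(520,36),(552,185),(318,240))]);print('board',bd.round(3).tolist(),bd.mean(0))
E
```

```text
fix yaw 14.20121825416909 mid [0.5641385  0.06594511] res [[-0.0017, -0.0023], [-0.0036, 0.0005], [0.0029, 0.0032], [0.0023, -0.0014]]
cl2 [0.5445 0.1435]
cl1 [0.5641 0.0659]
h2 [0.4834 0.128 ]
h1 [0.5031 0.0505]
cap [0.5855 0.2278 0.118 ] h2 [0.4536 0.1217 0.061 ] h1 [0.4741 0.0452 0.061 ]
[[0.554, 0.466, 0.024], [0.586, 0.32, 0.024], [0.384, 0.275, 0.024], [0.353, 0.421, 0.024]] [0.46929832 0.3704649  0.024     ]
cast [[0.65, 0.169, 0.155], [0.69, 0.011, 0.155], [0.634, -0.005, 0.155], [0.591, 0.155, 0.155]] [0.64161011 0.08260487 0.155     ] [0. 0.]
board [[0.802, 0.238, 0.02], [0.854, 0.022, 0.02], [0.715, -0.009, 0.02], [0.661, 0.207, 0.02]] [0.75802091 0.11450387 0.02      ]
```

```bash
cat >> h.py <<'E'
def go(p,yaw=None,base=None):
    """tool-frame row for TCP target p (world), tool straight down with yaw"""
    o=ctrl.get_obs(); R0=Ro.from_euler('xyz',o['orientation'],degrees=True) if base is None else Ro.from_euler('xyz',[180,0,base[1]],degrees=True)
    p0=np.array(o['tool_pos'] if base is None else base[0])
    y=o['orientation'][2] if yaw is None else yaw
    rv=(R0.inv()*Ro.from_euler('xyz',[180,0,y],degrees=True)).as_rotvec(degrees=True)
    return np.round(R0.inv().apply(np.array(p)-p0),4).tolist(),np.round(rv,2).tolist()
E
python3 -c "
from h import *
print(go([.5855,.2278,.16],14.5))"
```

```text
([0.4296, 0.2161, 0.0662], [0.07, 0.02, -40.1])
```

Call:
jog_arm --plan '[[[0, 0.43, 0.216, 0.03, 0, 0, -40], [0, 0.43, 0.216, 0.03, 0, 0, -40], [0, 0.43, 0.216, 0.03, 0, 0, -40], [0, 0.43, 0.216, 0.03, 0, 0, -40], [0, 0.43, 0.216, 0.03, 0, 0, -40], [0, 0.43, 0.216, 0.03, 0, 0, -40], [0, 0.43, 0.216, 0.03, 0, 0, -40], [0, 0.43, 0.216, 0.03, 0, 0, -40], [0, 0.43, 0.216, 0.03, 0, 0, -40], [0, 0.43, 0.216, 0.03, 0, 0, -40], [0, 0.43, 0.216, 0.03, 0, 0, -40], [0, 0.43, 0.216, 0.03, 0, 0, -40], [0, 0.43, 0.216, 0.03, 0, 0, -40]]]'

```text
clock: 1.78
tool_pos: [0.5858, 0.2288, 0.1967]
orientation: [-180.0, -0.0, 14.5]
force: [-0.6, -0.5, -0.1]
opening: 0.0006
gripper_force: 0.0
```

```bash
python3 - <<'E'
from h import *
import pickle
st(); s=snap('wrist','w1.png'); pickle.dump(s,open('w1.pkl','wb')); print(-s['R'].T@s['t'])
print(pix(s,[.5855,.2278,.118]))
E
```

```text
clock 1.775
joint_pos [ 3.90930e+01  1.73829e+01 -7.92150e+00 -9.00000e-04 -6.46838e+01
  6.53762e+01]
tool_pos [0.5858 0.2288 0.1967]
orientation [-1.799943e+02 -1.040000e-02  1.446880e+01]
force [-0.5634 -0.5371 -0.0851]
opening 0.0006
gripper_force 0.0
[0.66337768 0.24783398 0.35501674]
(np.float64(278.3315944102907), np.float64(220.95546593272846))
```

View pics/w1.png

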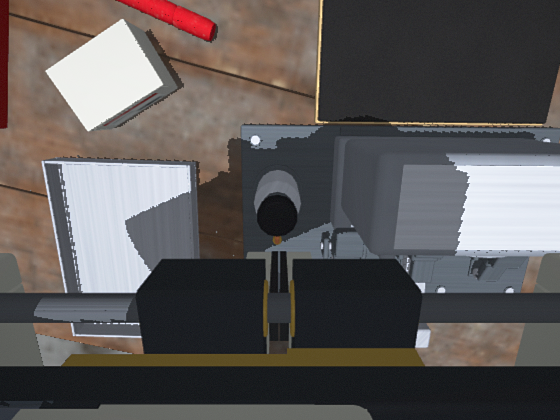

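Call:
jog_arm --plan '[[[0, 0.004, 0, 0.04, 0, 0, 0], [0, 0.004, 0, 0.07, 0, 0, 0], [0, 0.004, 0, 0.08, 0, 0, 0], [0, 0.004, 0, 0.085, 0, 0, 0], [0, 0.004, 0, 0.085, 0, 0, 0]]]'

```text
clock: 2.45
tool_pos: [0.59, 0.229, 0.1127]
orientation: [180.0, -0.0, 14.4]
force: [-3.7, -2.1, 5.1]
opening: 0.0003
gripper_force: 2.7
```

Call:
jog_arm --plan '[[[0, 0, 0, 0.003, 0, 0, 0], [0, 0, 0, 0.005, 0, 0, 0], [0, 0, 0, 0.0065, 0, 0, 0], [0, 0, 0, 0.0065, 0, 0, 0]]]'

```text
clock: 2.95
tool_pos: [0.5906, 0.2293, 0.1091]
orientation: [-180.0, -0.2, 14.5]
force: [-9.1, -2.8, 18.6]
opening: 0.0003
gripper_force: 9.7
```

```bash
python3 -c "
from h import *
print(go([.45,.083,.2],14.5))"
```

```text
([-0.1724, 0.1065, -0.0914], [-0.01, -0.16, -0.04])
```

Call:
jog_arm --plan '[[[0, 0, 0, -0.045, 0, 0, 0], [0, 0, 0, -0.09, 0, 0, 0], [0, 0, 0, -0.09, 0, 0, 0], [0.5, -0.05, 0.03, -0.09, 0, 0, 0], [0.5, -0.1, 0.06, -0.09, 0, 0, 0], [0.5, -0.15, 0.09, -0.09, 0, 0, 0], [0.5, -0.172, 0.106, -0.09, 0, 0, 0], [0.5, -0.172, 0.106, -0.09, 0, 0, 0], [0.5, -0.172, 0.106, -0.09, 0, 0, 0]]]'

```text
clock: 4.08
tool_pos: [0.4506, 0.0842, 0.1956]
orientation: [-180.0, -0.1, 14.4]
force: [-0.1, 0.1, 0.3]
opening: 0.0433
gripper_force: 0.0
```

```bash
python3 - <<'E'
from h import *
import pickle
st(); s=snap('wrist','w2.png'); pickle.dump(s,open('w2.pkl','wb'))
for p in ([.4536,.1217,.061],[.4741,.0452,.061]): print(pix(s,p))
E
```

```text
clock 4.075
joint_pos [ 3.53300e+01  1.06230e+00 -2.82057e+01  1.23000e-02 -6.06300e+01
  6.90626e+01]
tool_pos [0.4506 0.0842 0.1956]
orientation [-1.799736e+02 -9.910000e-02  1.439850e+01]
force [-0.143   0.0519  0.2869]
opening 0.0433
gripper_force 0.0
(np.float64(238.49868073597338), np.float64(188.31426690896268))
(np.float64(325.0534240466633), np.float64(187.35701540392205))
```

View pics/w2.png

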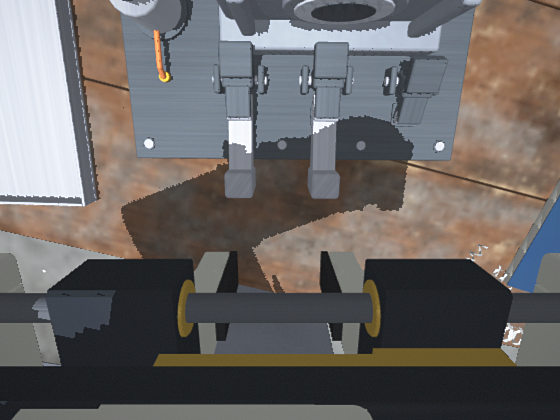

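```bash
python3 - <<'E'
from h import *
import pickle
s=pickle.load(open('w2.pkl','rb'))
a=ray(s,240,184,.061);b=ray(s,325,183.5,.061);print(a,b, np.degrees(np.arctan2(-(b-a)[0],(b-a)[1]))-180)
# plate front edge, blade direction
l=ray(s,137,158,.015);r=ray(s,447,159,.015);print('edge yaw',np.degrees(np.arctan2((r-l)[0],-(r-l)[1])),l,r)
p=a.copy();p[2]=.020
print(go([p[0],p[1],.1],14.5),go(p,14.5))
E
```

```text
[0.45787533 0.12123288 0.061     ] [0.47753366 0.04628317 0.061     ] -345.30311835404564
edge yaw 14.171074797702152 [0.44725958 0.23276559 0.015     ] [ 0.52551094 -0.07713856  0.015     ]
([0.0161, -0.0339, 0.0954], [-0.01, -0.06, -0.09]) ([0.016, -0.0339, 0.1754], [-0.01, -0.06, -0.09])
```

Call:
jog_arm --plan '[[[0.5, 0.016, -0.034, 0.05, 0, 0, 0], [0.5, 0.016, -0.034, 0.1, 0, 0, 0], [0.5, 0.016, -0.034, 0.14, 0, 0, 0], [0.5, 0.016, -0.034, 0.175, 0, 0, 0], [0.5, 0.016, -0.034, 0.175, 0, 0, 0], [0.5, 0.016, -0.034, 0.175, 0, 0, 0]]]'

```text
clock: 4.88
tool_pos: [0.4577, 0.1213, 0.0207]
orientation: [180.0, -0.0, 14.4]
force: [1.0, -1.2, 0.7]
opening: 0.0439
gripper_force: 0.0
```

```bash
python3 - <<'E'
from h import *
st()
E
```

```text
clock 4.875
joint_pos [ 3.87560e+01  1.59240e+01 -3.88254e+01  3.13000e-02 -3.52279e+01
  6.56573e+01]
tool_pos [0.4577 0.1213 0.0207]
orientation [ 1.799929e+02 -2.810000e-02  1.443890e+01]
force [ 0.9784 -1.1733  0.6968]
opening 0.0439
gripper_force 0.0
```

Call:
jog_arm --plan '[[[0, 0, 0, 0, 0, 0, 0], [0, 0, 0, 0, 0, 0, 0], [0, 0, 0, 0, 0, 0, 0], [0, 0, 0, 0, 0, 0, 0], [0, 0, 0, 0, 0, 0, 0]]]'

```text
clock: 5.5
tool_pos: [0.457, 0.1215, 0.021]
orientation: [-179.9, -0.1, 14.4]
force: [-5.1, 5.4, 3.4]
opening: 0.0259
gripper_force: 29.9
```

```bash
cat >> h.py <<'E'
def rock(d0,n=16,per=.0005):
    rows=[]
    for i in range(1,n+1):
        a=[0,3.5,7,3.5,0,-3.5,-7,-3.5][i%8]; r=.063+d0; q=r+per*i; c=np.radians(a)
        rows.append([0,round(float(r-q*np.cos(c)),4),round(float(-q*np.sin(c)),4),0,0,0,a])
    print(rows)
E
python3 -c "
from h import *
for d in (0,.008,.016): rock(d)"
```

```text
[[0, -0.0004, -0.0039, 0, 0, 0, 3.5], [0, -0.0005, -0.0078, 0, 0, 0, 7], [0, -0.0014, -0.0039, 0, 0, 0, 3.5], [0, -0.002, -0.0, 0, 0, 0, 0], [0, -0.0024, 0.004, 0, 0, 0, -3.5], [0, -0.0025, 0.008, 0, 0, 0, -7], [0, -0.0034, 0.0041, 0, 0, 0, -3.5], [0, -0.004, -0.0, 0, 0, 0, 0], [0, -0.0044, -0.0041, 0, 0, 0, 3.5], [0, -0.0045, -0.0083, 0, 0, 0, 7], [0, -0.0054, -0.0042, 0, 0, 0, 3.5], [0, -0.006, -0.0, 0, 0, 0, 0], [0, -0.0064, 0.0042, 0, 0, 0, -3.5], [0, -0.0065, 0.0085, 0, 0, 0, -7], [0, -0.0074, 0.0043, 0, 0, 0, -3.5], [0, -0.008, -0.0, 0, 0, 0, 0]]
[[0, -0.0004, -0.0044, 0, 0, 0, 3.5], [0, -0.0005, -0.0088, 0, 0, 0, 7], [0, -0.0014, -0.0044, 0, 0, 0, 3.5], [0, -0.002, -0.0, 0, 0, 0, 0], [0, -0.0024, 0.0045, 0, 0, 0, -3.5], [0, -0.0024, 0.009, 0, 0, 0, -7], [0, -0.0034, 0.0045, 0, 0, 0, -3.5], [0, -0.004, -0.0, 0, 0, 0, 0], [0, -0.0044, -0.0046, 0, 0, 0, 3.5], [0, -0.0044, -0.0093, 0, 0, 0, 7], [0, -0.0054, -0.0047, 0, 0, 0, 3.5], [0, -0.006, -0.0, 0, 0, 0, 0], [0, -0.0064, 0.0047, 0, 0, 0, -3.5], [0, -0.0064, 0.0095, 0, 0, 0, -7], [0, -0.0074, 0.0048, 0, 0, 0, -3.5], [0, -0.008, -0.0, 0, 0, 0, 0]]
[[0, -0.0004, -0.0049, 0, 0, 0, 3.5], [0, -0.0004, -0.0097, 0, 0, 0, 7], [0, -0.0013, -0.0049, 0, 0, 0, 3.5], [0, -0.002, -0.0, 0, 0, 0, 0], [0, -0.0023, 0.005, 0, 0, 0, -3.5], [0, -0.0024, 0.01, 0, 0, 0, -7], [0, -0.0033, 0.005, 0, 0, 0, -3.5], [0, -0.004, -0.0, 0, 0, 0, 0], [0, -0.0043, -0.0051, 0, 0, 0, 3.5], [0, -0.0044, -0.0102, 0, 0, 0, 7], [0, -0.0053, -0.0052, 0, 0, 0, 3.5], [0, -0.006, -0.0, 0, 0, 0, 0], [0, -0.0063, 0.0052, 0, 0, 0, -3.5], [0, -0.0064, 0.0105, 0, 0, 0, -7], [0, -0.0073, 0.0053, 0, 0, 0, -3.5], [0, -0.008, -0.0, 0, 0, 0, 0]]
```

Call:
jog_arm --plan '[[[0, -0.0004, -0.0039, 0, 0, 0, 3.5], [0, -0.0005, -0.0078, 0, 0, 0, 7], [0, -0.0014, -0.0039, 0, 0, 0, 3.5], [0, -0.002, 0, 0, 0, 0, 0], [0, -0.0024, 0.004, 0, 0, 0, -3.5], [0, -0.0025, 0.008, 0, 0, 0, -7], [0, -0.0034, 0.0041, 0, 0, 0, -3.5], [0, -0.004, 0, 0, 0, 0, 0], [0, -0.0044, -0.0041, 0, 0, 0, 3.5], [0, -0.0045, -0.0083, 0, 0, 0, 7], [0, -0.0054, -0.0042, 0, 0, 0, 3.5], [0, -0.006, 0, 0, 0, 0, 0], [0, -0.0064, 0.0042, 0, 0, 0, -3.5], [0, -0.0065, 0.0085, 0, 0, 0, -7], [0, -0.0074, 0.0043, 0, 0, 0, -3.5], [0, -0.008, 0, 0, 0, 0, 0]]]'

```text
clock: 7.5
tool_pos: [0.4513, 0.12, 0.0211]
orientation: [-179.9, -0.3, 14.3]
force: [9.0, 0.1, -7.8]
opening: 0.0261
gripper_force: 29.8
```

```bash
python3 - <<'E'
from h import *
import pickle
s=snap('wrist','w3.png'); pickle.dump(s,open('w3.pkl','wb'));st()
s0=pickle.load(open('s0.pkl','rb'))['top']
t=snap('top','t3.png')
a=s0['im'][160:275,180:330];b=t['im'][160:275,180:330]
for r in((0,60),(60,110)):
  print(cv2.phaseCorrelate(np.float64(a[:, 80:].mean(2))[r[0]:r[1]],np.float64(b[:,80:].mean(2))[r[0]:r[1]]))
E
```

```text
clock 7.55
joint_pos [ 39.214   15.254  -39.8478   0.0729 -34.6234  64.8787]
tool_pos [0.4511 0.1202 0.0211]
orientation [-179.9211   -0.2665   14.1523]
force [ 8.0374 -0.2896 -7.8624]
opening 0.0258
gripper_force 29.8129
((0.024146996571410284, 0.008921365056195896), 1.0004184994789256)
((-0.010316149110714434, -0.030651056143003785), 0.4168660228607088)
```

View pics/w3.png

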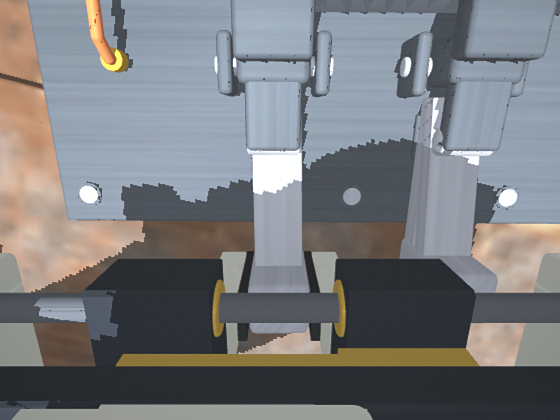

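Call:
jog_arm --plan '[[[0, -0.0004, -0.0044, 0, 0, 0, 3.5], [0, -0.0005, -0.0088, 0, 0, 0, 7], [0, -0.0014, -0.0044, 0, 0, 0, 3.5], [0, -0.002, 0, 0, 0, 0, 0], [0, -0.0024, 0.0045, 0, 0, 0, -3.5], [0, -0.0024, 0.009, 0, 0, 0, -7], [0, -0.0034, 0.0045, 0, 0, 0, -3.5], [0, -0.004, 0, 0, 0, 0, 0], [0, -0.0044, -0.0046, 0, 0, 0, 3.5], [0, -0.0044, -0.0093, 0, 0, 0, 7], [0, -0.0054, -0.0047, 0, 0, 0, 3.5], [0, -0.006, 0, 0, 0, 0, 0], [0, -0.0064, 0.0047, 0, 0, 0, -3.5], [0, -0.0064, 0.0095, 0, 0, 0, -7], [0, -0.0074, 0.0048, 0, 0, 0, -3.5], [0, -0.008, 0, 0, 0, 0, 0]]]'

```text
clock: 9.6
tool_pos: [0.4437, 0.1181, 0.0211]
orientation: [-179.9, -0.3, 14.3]
force: [9.6, 0.4, -8.6]
opening: 0.0258
gripper_force: 29.9
```

Call:
jog_arm --plan '[[[0, -0.0004, -0.0049, 0, 0, 0, 3.5], [0, -0.0004, -0.0097, 0, 0, 0, 7], [0, -0.0013, -0.0049, 0, 0, 0, 3.5], [0, -0.002, 0, 0, 0, 0, 0], [0, -0.0023, 0.005, 0, 0, 0, -3.5], [0, -0.0024, 0.01, 0, 0, 0, -7], [0, -0.0033, 0.005, 0, 0, 0, -3.5], [0, -0.004, 0, 0, 0, 0, 0], [0, -0.0043, -0.0051, 0, 0, 0, 3.5], [0, -0.0044, -0.0102, 0, 0, 0, 7], [0, -0.0053, -0.0052, 0, 0, 0, 3.5], [0, -0.006, 0, 0, 0, 0, 0], [0, -0.0063, 0.0052, 0, 0, 0, -3.5], [0, -0.0064, 0.0105, 0, 0, 0, -7], [0, -0.0073, 0.0053, 0, 0, 0, -3.5], [0, -0.008, 0, 0, 0, 0, 0]]]'

```text
clock: 11.6
tool_pos: [0.4349, 0.1156, 0.0209]
orientation: [-179.9, -0.2, 14.3]
force: [4.3, -1.9, -4.5]
opening: 0.0256
gripper_force: 30.0
```

```bash
python3 - <<'E'
from h import *
import pickle
st()
s0=pickle.load(open('s0.pkl','rb'))['top']
t=snap('top','t4.png')
a=s0['im'][160:220,180:330];b=t['im'][160:220,180:330]
print(cv2.phaseCorrelate(np.float64(a[:, 80:].mean(2)),np.float64(b[:,80:].mean(2))))
snap('wrist','w4.png')
E
```

```text
clock 11.6
joint_pos [ 4.01320e+01  1.39832e+01 -4.18706e+01  3.90000e-02 -3.39529e+01
  6.41370e+01]
tool_pos [0.4349 0.1156 0.0209]
orientation [-179.9354   -0.1834   14.3012]
force [ 4.2801 -1.8619 -4.5317]
opening 0.0256
gripper_force 29.9611
((0.008346097930441942, 0.0037308747820219423), 1.0006263261813786)
```

View pics/w4.png

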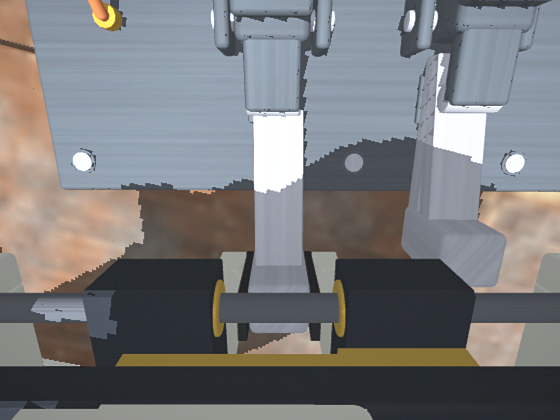

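Call:
jog_arm --plan '[[[0, -0.001, -0.003, 0, 0, 0, 2], [0, -0.002, 0, 0, 0, 0, 0], [0, -0.003, 0.003, 0, 0, 0, -2], [0, -0.004, 0, 0, 0, 0, 0], [0, -0.005, 0, 0, 0, 0, 0], [0, -0.006, 0, 0, 0, 0, 0]]]'

```text
clock: 12.45
tool_pos: [0.4273, 0.1128, 0.0201]
orientation: [-180.0, 0.0, 14.5]
force: [-0.4, -0.2, -3.0]
opening: 0.0257
gripper_force: 30.0
```

Call:
jog_arm --plan '[[[0, -0.005, 0, 0, 0, 0, 0], [0, -0.01, 0, 0, 0, 0, 0], [0, -0.015, 0, 0, 0, 0, 0], [0, -0.018, 0, -0.005, 0, 0, 0], [0, -0.018, 0, -0.02, 0, 0, 0], [0, -0.018, 0, -0.04, 0, 0, 0], [0, -0.018, 0, -0.04, 0, 0, 0]]]'

```text
clock: 13.32
tool_pos: [0.4112, 0.1094, 0.0614]
orientation: [-179.9, -0.2, 14.4]
force: [-0.0, 1.0, -3.3]
opening: 0.0255
gripper_force: 30.0
```

```bash
python3 - <<'E'
from h import *
import pickle
st()
s0=pickle.load(open('s0.pkl','rb'))['top']
t=snap('top','t5.png')
d=cv2.absdiff(s0['im'],t['im']).max(2)
print('tray diff',(d[210:305,118:192]>40).sum())
print('plate',(d[170:230,195:320]>40).sum())
print(go([.429,.392,.06],12.6),go([.429,.392,.009],12.6))
E
```

```text
clock 13.325
joint_pos [ 4.17063e+01  7.72410e+00 -4.23462e+01  1.70000e-02 -3.97285e+01
  6.27036e+01]
tool_pos [0.4112 0.1094 0.0614]
orientation [-179.9174   -0.1838   14.4228]
force [-0.0309  0.9583 -3.2819]
opening 0.0255
gripper_force 29.9804
tray diff 0
plate 16
([0.0882, -0.2695, 0.0009], [-0.06, -0.1, 1.8]) ([0.0882, -0.2695, 0.0519], [-0.06, -0.1, 1.8])
```

Call:
jog_arm --plan '[[[0, 0.01, -0.03, 0, 0, 0, 0], [0, 0.02, -0.065, 0, 0, 0, 0], [0, 0.03, -0.1, 0, 0, 0, 0], [0, 0.045, -0.14, 0, 0, 0, 1], [0, 0.06, -0.18, 0, 0, 0, 1.8], [0, 0.075, -0.22, 0, 0, 0, 1.8], [0, 0.088, -0.25, 0, 0, 0, 1.8], [0, 0.088, -0.27, 0, 0, 0, 1.8], [0, 0.088, -0.27, 0, 0, 0, 1.8], [0, 0.088, -0.27, 0, 0, 0, 1.8]]]'

```text
clock: 14.62
tool_pos: [0.4277, 0.3909, 0.0594]
orientation: [179.9, 0.1, 12.6]
force: [-0.1, -0.1, -2.5]
opening: 0.0256
gripper_force: 30.0
```

```bash
python3 - <<'E'
from h import *
import pickle
st()
s=snap('wrist','w6.png');pickle.dump(s,open('w6.pkl','wb'))
for p in ((.554,.466,.024),(.586,.32,.024),(.384,.275,.024),(.353,.421,.024)):print(np.round(pix(s,p)))
E
```

```text
clock 14.625
joint_pos [ 6.17439e+01  2.09458e+01 -2.32407e+01 -2.15000e-02 -4.59133e+01
  4.08566e+01]
tool_pos [0.4277 0.3909 0.0594]
orientation [1.799346e+02 7.690000e-02 1.258550e+01]
force [-0.1136 -0.0775 -2.4769]
opening 0.0256
gripper_force 29.9804
[187. -12.]
[479. -10.]
[425. 332.]
[211. 331.]
```

View pics/w6.png

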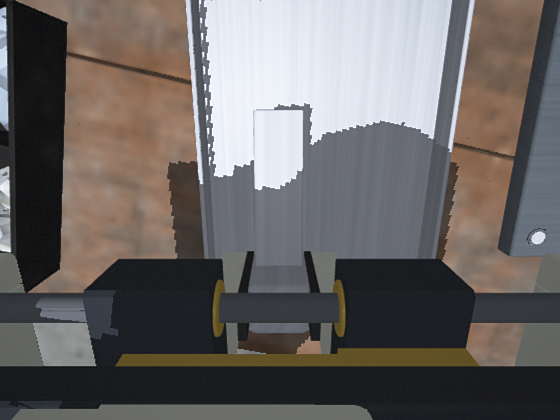

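Call:
jog_arm --plan '[[[0, 0, 0, 0.02, 0, 0, 0], [0, 0, 0, 0.035, 0, 0, 0], [0, 0, 0, 0.045, 0, 0, 0], [0, 0, 0, 0.049, 0, 0, 0], [0, 0, 0, 0.049, 0, 0, 0]]]'

```text
clock: 15.3
tool_pos: [0.4285, 0.392, 0.011]
orientation: [180.0, 0.0, 12.6]
force: [-0.8, -0.1, -3.0]
opening: 0.0257
gripper_force: 30.0
```

Call:
jog_arm --plan '[[[0, 0, 0, 0.002, 0, 0, 0], [0, 0, 0, 0.0035, 0, 0, 0], [0, 0, 0, 0.0035, 0, 0, 0], [0.37, 0, 0, 0.0035, 0, 0, 0], [0.37, 0, 0, 0.0035, 0, 0, 0], [0.37, 0, 0, 0.0035, 0, 0, 0], [0.37, 0, 0, -0.03, 0, 0, 0], [0.37, 0, 0, -0.08, 0, 0, 0], [0.37, 0, 0, -0.12, 0, 0, 0], [0.37, 0, 0, -0.12, 0, 0, 0]]]'

```text
clock: 16.55
tool_pos: [0.4297, 0.3939, 0.1349]
orientation: [-179.7, -0.3, 12.6]
force: [0.0, 0.3, -0.7]
opening: 0.0324
gripper_force: 0.0
```

```bash
python3 - <<'E'
from h import *
print(go([.4775,.0463,.13],14.4),go([.4775,.0463,.0205],14.4))
E
```

```text
([-0.0294, 0.3497, 0.0031], [-0.27, -0.3, -1.77]) ([-0.03, 0.3502, 0.1126], [-0.27, -0.3, -1.77])
```

Call:
jog_arm --plan '[[[0.5, -0.005, 0.06, 0, 0, 0, 0], [0.5, -0.01, 0.12, 0, 0, 0, 0], [0.5, -0.016, 0.18, 0, 0, 0, 0], [0.5, -0.02, 0.24, 0, 0, 0, -1], [0.5, -0.025, 0.3, 0, 0, 0, -1.8], [0.5, -0.03, 0.35, 0, 0, 0, -1.8], [0.5, -0.03, 0.35, 0, 0, 0, -1.8], [0.5, -0.03, 0.35, 0, 0, 0, -1.8], [0.5, -0.03, 0.35, 0, 0, 0, -1.8]]]'

```text
clock: 17.68
tool_pos: [0.4754, 0.0448, 0.1308]
orientation: [180.0, 0.0, 14.5]
force: [-0.3, -0.6, 0.4]
opening: 0.0437
gripper_force: 0.0
```

```bash
python3 - <<'E'
from h import *
st();s=snap('wrist','w7.png');print(pix(s,[.4775,.0463,.061]))
print(go([.4775,.0463,.0205],14.4))
g=s['im'][:262].astype(int); 
E
```

```text
clock 17.675
joint_pos [ 2.90591e+01  7.00570e+00 -3.12477e+01 -4.50000e-03 -5.17611e+01
  7.54119e+01]
tool_pos [0.4754 0.0448 0.1308]
orientation [1.799997e+02 1.500000e-02 1.446820e+01]
force [-0.2922 -0.6122  0.3555]
opening 0.0437
gripper_force 0.0
(np.float64(275.7786963119473), np.float64(221.05163579514672))
([0.0024, -0.0009, 0.1104], [0.0, 0.01, 0.09])
```

View pics/w7.png

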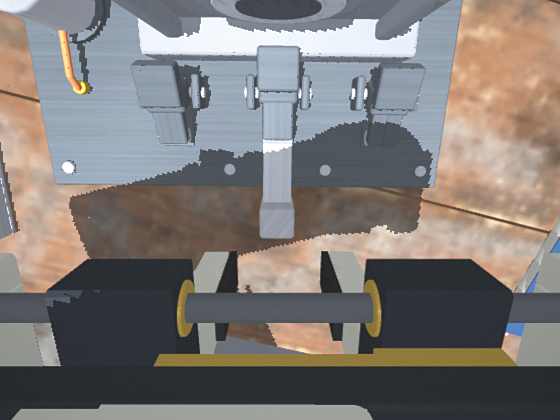

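Call:
jog_arm --plan '[[[0.5, 0.0025, -0.001, 0.03, 0, 0, 0], [0.5, 0.0025, -0.001, 0.06, 0, 0, 0], [0.5, 0.0025, -0.001, 0.09, 0, 0, 0], [0.5, 0.0025, -0.001, 0.11, 0, 0, 0], [0.5, 0.0025, -0.001, 0.11, 0, 0, 0], [0, 0.0025, -0.001, 0.11, 0, 0, 0], [0, 0.0025, -0.001, 0.11, 0, 0, 0], [0, 0.0025, -0.001, 0.11, 0, 0, 0], [0, 0.0025, -0.001, 0.11, 0, 0, 0], [0, 0.0025, -0.001, 0.11, 0, 0, 0]]]'

```text
clock: 18.98
tool_pos: [0.4781, 0.0461, 0.0219]
orientation: [-180.0, -0.1, 14.4]
force: [-3.3, 3.9, 6.9]
opening: 0.0261
gripper_force: 30.0
```

Call:
jog_arm --plan '[[[0, -0.0004, -0.0039, 0, 0, 0, 3.5], [0, -0.0005, -0.0078, 0, 0, 0, 7], [0, -0.0014, -0.0039, 0, 0, 0, 3.5], [0, -0.002, 0, 0, 0, 0, 0], [0, -0.0024, 0.004, 0, 0, 0, -3.5], [0, -0.0025, 0.008, 0, 0, 0, -7], [0, -0.0034, 0.0041, 0, 0, 0, -3.5], [0, -0.004, 0, 0, 0, 0, 0], [0, -0.0044, -0.0041, 0, 0, 0, 3.5], [0, -0.0045, -0.0083, 0, 0, 0, 7], [0, -0.0054, -0.0042, 0, 0, 0, 3.5], [0, -0.006, 0, 0, 0, 0, 0], [0, -0.0064, 0.0042, 0, 0, 0, -3.5], [0, -0.0065, 0.0085, 0, 0, 0, -7], [0, -0.0074, 0.0043, 0, 0, 0, -3.5], [0, -0.008, 0, 0, 0, 0, 0]]]'

```text
clock: 20.98
tool_pos: [0.4725, 0.0444, 0.0218]
orientation: [-180.0, -0.3, 14.3]
force: [8.4, -3.2, -5.7]
opening: 0.0261
gripper_force: 30.0
```

Call:
jog_arm --plan '[[[0, -0.0004, -0.0044, 0, 0, 0, 3.5], [0, -0.0005, -0.0088, 0, 0, 0, 7], [0, -0.0014, -0.0044, 0, 0, 0, 3.5], [0, -0.002, 0, 0, 0, 0, 0], [0, -0.0024, 0.0045, 0, 0, 0, -3.5], [0, -0.0024, 0.009, 0, 0, 0, -7], [0, -0.0034, 0.0045, 0, 0, 0, -3.5], [0, -0.004, 0, 0, 0, 0, 0], [0, -0.0044, -0.0046, 0, 0, 0, 3.5], [0, -0.0044, -0.0093, 0, 0, 0, 7], [0, -0.0054, -0.0047, 0, 0, 0, 3.5], [0, -0.006, 0, 0, 0, 0, 0], [0, -0.0064, 0.0047, 0, 0, 0, -3.5], [0, -0.0064, 0.0095, 0, 0, 0, -7], [0, -0.0074, 0.0048, 0, 0, 0, -3.5], [0, -0.008, 0, 0, 0, 0, 0]]]'

```text
clock: 22.98
tool_pos: [0.4649, 0.0425, 0.0218]
orientation: [-180.0, -0.3, 14.3]
force: [9.8, -2.3, -7.3]
opening: 0.0258
gripper_force: 30.0
```

Call:
jog_arm --plan '[[[0, -0.0004, -0.0049, 0, 0, 0, 3.5], [0, -0.0004, -0.0097, 0, 0, 0, 7], [0, -0.0013, -0.0049, 0, 0, 0, 3.5], [0, -0.002, 0, 0, 0, 0, 0], [0, -0.0023, 0.005, 0, 0, 0, -3.5], [0, -0.0024, 0.01, 0, 0, 0, -7], [0, -0.0033, 0.005, 0, 0, 0, -3.5], [0, -0.004, 0, 0, 0, 0, 0], [0, -0.0043, -0.0051, 0, 0, 0, 3.5], [0, -0.0044, -0.0102, 0, 0, 0, 7], [0, -0.0053, -0.0052, 0, 0, 0, 3.5], [0, -0.006, 0, 0, 0, 0, 0], [0, -0.0063, 0.0052, 0, 0, 0, -3.5], [0, -0.0064, 0.0105, 0, 0, 0, -7], [0, -0.0073, 0.0053, 0, 0, 0, -3.5], [0, -0.008, 0, 0, 0, 0, 0]]]'

```text
clock: 24.98
tool_pos: [0.4558, 0.04, 0.0216]
orientation: [-180.0, -0.2, 14.3]
force: [3.9, -3.0, -2.0]
opening: 0.026
gripper_force: 30.0
```

Call:
jog_arm --plan '[[[0, -0.001, -0.003, 0, 0, 0, 2], [0, -0.002, 0, 0, 0, 0, 0], [0, -0.003, 0.003, 0, 0, 0, -2], [0, -0.004, 0, 0, 0, 0, 0], [0, -0.005, 0, 0, 0, 0, 0], [0, -0.006, 0, 0, 0, 0, 0]]]'

```text
clock: 25.72
tool_pos: [0.448, 0.0377, 0.0209]
orientation: [180.0, 0.1, 14.4]
force: [-0.4, 0.1, -3.2]
opening: 0.0259
gripper_force: 30.0
```

```bash
python3 - <<'E'
from h import *
import pickle
s0=pickle.load(open('s0.pkl','rb'))['top']
t=snap('top','t8.png')
a=s0['im'][160:220,260:330];b=t['im'][160:220,260:330]
print(cv2.phaseCorrelate(np.float64(a.mean(2)),np.float64(b.mean(2))))
E
```

```text
((0.0071929758605051575, -0.019489464461283745), 0.9644746401135954)
```

Free and the fixture unmoved. Draw clear and lift.

Call:
jog_arm --plan '[[[0, -0.005, 0, 0, 0, 0, 0], [0, -0.01, 0, 0, 0, 0, 0], [0, -0.015, 0, 0, 0, 0, 0], [0, -0.018, 0, -0.005, 0, 0, 0], [0, -0.018, 0, -0.02, 0, 0, 0], [0, -0.018, 0, -0.04, 0, 0, 0], [0, -0.018, 0, -0.04, 0, 0, 0]]]'

```text
clock: 26.65
tool_pos: [0.4322, 0.0342, 0.0624]
orientation: [-180.0, -0.2, 14.4]
force: [0.6, 0.2, -3.8]
opening: 0.0262
gripper_force: 30.0
```

```bash
python3 - <<'E'
from h import *
import pickle
s0=pickle.load(open('s0.pkl','rb'))['top']
t=snap('top','t9.png')
d=cv2.absdiff(s0['im'],t['im']).max(2)
print('tray diff',(d[210:305,118:192]>40).sum())
print(go([.442,.3337,.06],12.6))
im=cv2.imread('pics/t9.png')[110:310,110:340]
cv2.imwrite('pics/c9.png',cv2.resize(im,None,fx=3,fy=3,interpolation=cv2.INTER_CUBIC))
E
```

```text
tray diff 110
([0.0847, -0.2878, 0.0019], [-0.04, -0.11, 1.8])
```

View pics/c9.png

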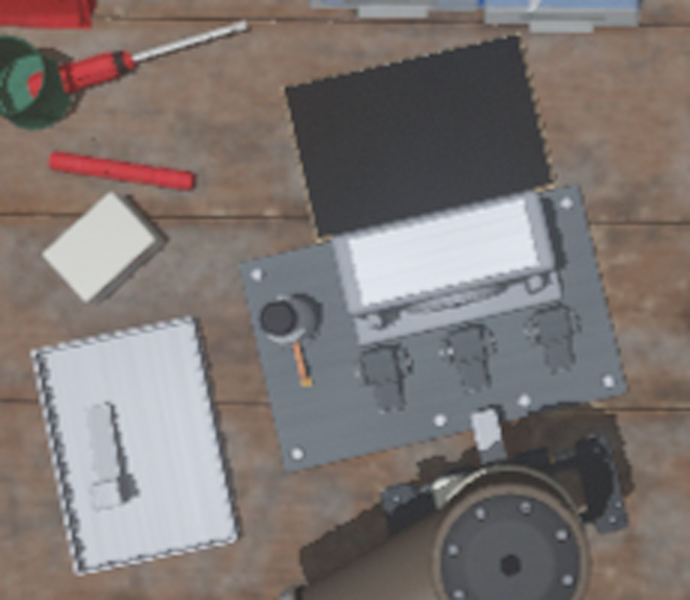

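Call:
jog_arm --plan '[[[0, 0, -0.03, 0, 0, 0, 0], [0, 0.01, -0.065, 0, 0, 0, 0], [0, 0.02, -0.1, 0, 0, 0, 0], [0, 0.035, -0.14, 0, 0, 0, 1], [0, 0.05, -0.18, 0, 0, 0, 1.8], [0, 0.07, -0.22, 0, 0, 0, 1.8], [0, 0.085, -0.26, 0, 0, 0, 1.8], [0, 0.085, -0.288, 0, 0, 0, 1.8], [0, 0.085, -0.288, 0, 0, 0, 1.8], [0, 0.085, -0.288, 0, 0, 0, 1.8]]]'

```text
clock: 27.95
tool_pos: [0.4412, 0.3328, 0.0599]
orientation: [179.9, 0.1, 12.6]
force: [-0.4, 0.2, -2.4]
opening: 0.0254
gripper_force: 30.0
```

```bash
python3 - <<'E'
from h import *
s=snap('wrist','w10.png')
for p in ((.554,.466,.024),(.586,.32,.024),(.384,.275,.024),(.353,.421,.024)):print(np.round(pix(s,p)))
E
```

```text
[ 70. -10.]
[362.  -9.]
[340. 332.]
[126. 331.]
```

View pics/w10.png

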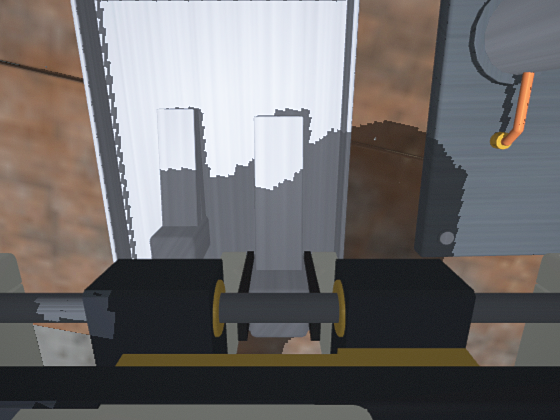

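Call:
jog_arm --plan '[[[0, 0, -0.003, 0.02, 0, 0, 0], [0, 0, -0.003, 0.035, 0, 0, 0], [0, 0, -0.003, 0.045, 0, 0, 0], [0, 0, -0.003, 0.05, 0, 0, 0], [0, 0, -0.003, 0.053, 0, 0, 0], [0, 0, -0.003, 0.053, 0, 0, 0]]]'

```text
clock: 28.75
tool_pos: [0.4415, 0.3368, 0.0085]
orientation: [-180.0, -0.0, 12.6]
force: [-0.2, -1.4, -1.1]
opening: 0.026
gripper_force: 30.0
```

Call:
jog_arm --plan '[[[0.37, 0, 0, 0, 0, 0, 0], [0.37, 0, 0, 0, 0, 0, 0], [0.37, 0, 0, 0, 0, 0, 0], [0.37, 0, 0, -0.03, 0, 0, 0], [0.37, 0, 0, -0.08, 0, 0, 0], [0.37, 0, 0, -0.14, 0, 0, 0], [0, 0, 0, -0.19, 0, 0, 0], [0, 0, 0, -0.19, 0, 0, 0]]]'

```text
clock: 29.75
tool_pos: [0.4429, 0.3385, 0.2029]
orientation: [-179.7, -0.4, 12.6]
force: [-0.2, -0.3, -0.7]
opening: 0.0179
gripper_force: 0.0
```

```bash
python3 - <<'E'
from h import *
st()
print(go([.57,.0708,.2],14.4))
s=snap('top','t11.png')
im=cv2.imread('pics/t11.png')[110:310,110:340]
cv2.imwrite('pics/c11.png',cv2.resize(im,None,fx=3,fy=3,interpolation=cv2.INTER_CUBIC))
E
```

```text
clock 29.75
joint_pos [ 57.5629  10.2066 -16.7475   0.07   -62.5409  45.0394]
tool_pos [0.4429 0.3385 0.2029]
orientation [-179.6873   -0.4014   12.6332]
force [-0.1948 -0.2541 -0.7078]
opening 0.0179
gripper_force 0.0
([0.0654, 0.2891, 0.0018], [-0.31, -0.41, -1.77])
```

View pics/c11.png

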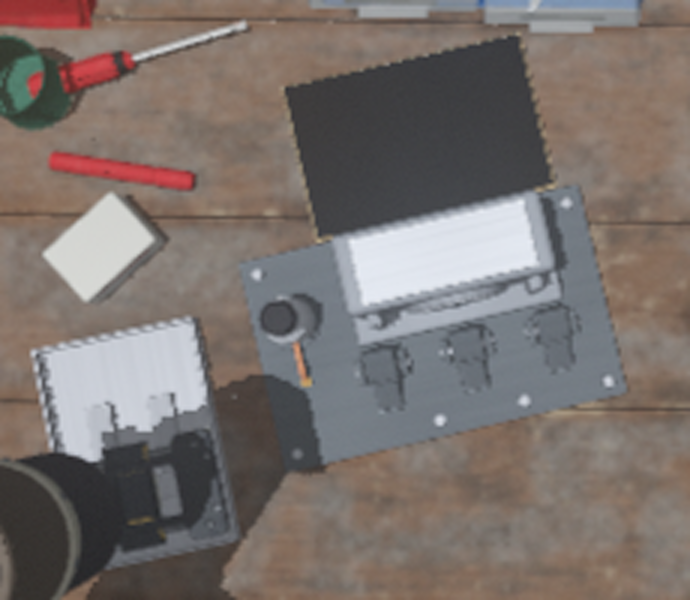

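Both wedges lie in the tray. Now to the front of the bracket.

Call:
jog_arm --plan '[[[0, 0.01, 0.05, 0, 0, 0, 0], [0, 0.02, 0.1, 0, 0, 0, 0], [0, 0.035, 0.16, 0, 0, 0, -1], [0, 0.05, 0.22, 0, 0, 0, -1.8], [0, 0.065, 0.289, 0, 0, 0, -1.8], [0, 0.065, 0.289, 0, 0, 0, -1.8], [0, 0.065, 0.289, 0, 0, 0, -1.8], [0, 0.065, 0.289, 0.03, 0, 0, -1.8], [0, 0.065, 0.289, 0.064, 0, 0, -1.8], [0, 0.065, 0.289, 0.064, 0, 0, -1.8]]]'

```text
clock: 31.05
tool_pos: [0.5653, 0.0694, 0.1315]
orientation: [180.0, 0.3, 14.5]
force: [0.3, -0.2, 0.1]
opening: 0.0004
gripper_force: 0.0
```

Call:
jog_arm --plan '[[[0, 0.01, 0, 0, 0, 0, 0], [0, 0.02, 0, 0, 0, 0, 0], [0, 0.025, 0, 0, 0, 0, 0], [0, 0.03, 0, 0, 0, 0, 0], [0, 0.035, 0, 0, 0, 0, 0], [0, 0.04, 0, 0, 0, 0, 0], [0, 0.045, 0, 0, 0, 0, 0]]]'

```text
clock: 31.92
tool_pos: [0.6113, 0.0798, 0.1342]
orientation: [180.0, 0.0, 14.4]
force: [-3.4, -1.0, 4.0]
opening: 0.0003
gripper_force: 2.2
```

Call:
jog_arm --plan '[[[0, 0.005, 0, -0.001, 0, 0, 0], [0, 0.01, 0, -0.003, 0, 0, 0], [0, 0.015, 0, -0.005, 0, 0, 0], [0, 0.02, 0, -0.007, 0, 0, 0], [0, 0.025, 0, -0.009, 0, 0, 0], [0, 0.03, 0, -0.011, 0, 0, 0], [0, 0.035, 0, -0.013, 0, 0, 0], [0, 0.04, 0, -0.015, 0, 0, 0]]]'

```text
clock: 32.92
tool_pos: [0.6505, 0.0901, 0.1493]
orientation: [-180.0, -0.0, 14.4]
force: [-1.4, -0.9, 0.4]
opening: 0.0005
gripper_force: 0.3
```

```bash
python3 - <<'E'
from h import *
s=snap('scene','s12.png')
im=cv2.imread('pics/s12.png')[150:290,130:370]
cv2.imwrite('pics/c12.png',cv2.resize(im,None,fx=3,fy=3,interpolation=cv2.INTER_CUBIC))
E
```

```text
(no output)
```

View pics/c12.png

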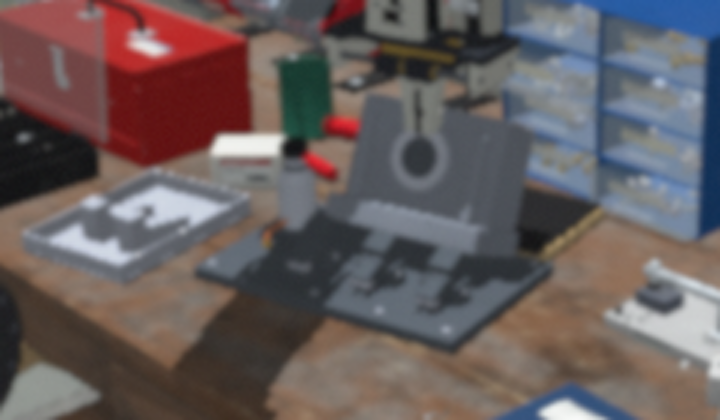

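Call:
jog_arm --plan '[[[0, 0.004, 0, -0.001, 0, 0, 0], [0, 0.008, 0, -0.002, 0, 0, 0], [0, 0.012, 0, -0.003, 0, 0, 0], [0, 0.016, 0, -0.004, 0, 0, 0], [0, 0.02, 0, -0.005, 0, 0, 0], [0, 0.024, 0, -0.006, 0, 0, 0], [0, 0.028, 0, -0.007, 0, 0, 0], [0, 0.032, 0, -0.008, 0, 0, 0], [0, 0.036, 0, -0.009, 0, 0, 0], [0, 0.04, 0, -0.01, 0, 0, 0]]]'

```text
clock: 34.22
tool_pos: [0.689, 0.0999, 0.1591]
orientation: [180.0, 0.0, 14.4]
force: [0.5, 0.5, -0.9]
opening: 0.0005
gripper_force: 0.0
```

No contact any more; it has probably gone over. Retreat up and look.

Call:
jog_arm --plan '[[[0, 0, 0, -0.05, 0, 0, 0], [0, 0, 0, -0.08, 0, 0, 0], [0, -0.05, -0.05, -0.08, 0, 0, 0], [0, -0.1, -0.1, -0.08, 0, 0, 0], [0, -0.15, -0.15, -0.08, 0, 0, 0], [0, -0.2, -0.2, -0.08, 0, 0, 0], [0, -0.2, -0.25, -0.08, 0, 0, 0], [0, -0.2, -0.25, -0.08, 0, 0, 0], [0, -0.2, -0.25, -0.08, 0, 0, 0], [0, -0.2, -0.25, -0.08, 0, 0, 0]]]'

```text
clock: 35.48
tool_pos: [0.4333, 0.2916, 0.2389]
orientation: [180.0, 0.0, 14.4]
force: [0.7, -0.4, -0.3]
opening: 0.0003
gripper_force: 0.0
```

```bash
python3 - <<'E'
from h import *
st()
a=snap('top','t13.png');b=snap('scene','s13.png')
A=cv2.imread('pics/t13.png')[110:310,110:340];B=cv2.imread('pics/s13.png')[150:300,130:360]
A=cv2.resize(A,(414,360),interpolation=cv2.INTER_CUBIC);B=cv2.resize(B,(384,250));B=cv2.copyMakeBorder(B,0,110,0,0,0)
cv2.imwrite('pics/c13.png',np.hstack([A,B]))
import pickle
s0=pickle.load(open('s0.pkl','rb'))['top']
x=np.float64(s0['im'][222:275,190:322].mean(2));y=np.float64(a['im'][222:275,190:322].mean(2))
print(cv2.phaseCorrelate(x,y))
E
```

```text
clock 35.475
joint_pos [ 5.54865e+01  5.62770e+00 -1.72920e+01  5.10000e-03 -6.71058e+01
  4.88778e+01]
tool_pos [0.4333 0.2916 0.2389]
orientation [1.799797e+02 1.610000e-02 1.436630e+01]
force [ 0.6665 -0.4209 -0.3083]
opening 0.0003
gripper_force 0.0
((0.5852878596212889, -0.1469564774333243), 0.38953448693642423)
```

View pics/c13.png

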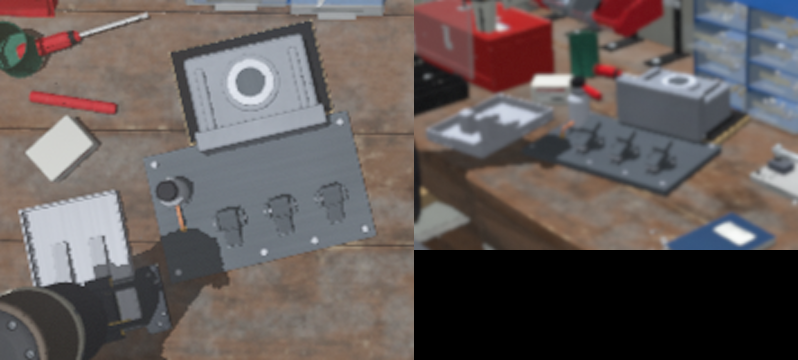

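The bracket lies on its back on the board, the fixture is in place, the wedges are in the tray, and the cap is up. Handing in.

```bash
python3 -c "
from plant import ctrl
print(ctrl.close_job())"
```

```text
the job is handed in; nothing more can be done
None
```

The job is handed in: I pressed the oiler cap fully down and it came back up, rocked out both wedges present (clamps 1 and 2; clamp 0 had none) and laid them in the tray, then tipped the bracket onto its back on the board, with the fixture still in place; the hand-in returned no verdict.

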